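Load the pile of glass blanks onto their slumping moulds

TASK

The kiln shelf is being loaded for slumping: take the pile of four glass blanks apart and lay each one flat and centred on the rim of the clay mould of its own shape and size (small round, large round, square, oblong), with its edges parallel to the mould's. Glass chips easily, so keep every blank level, set it down rather than dropping it, and leave the moulds where they stand.

Things in the scene. Friction and masses are not known exactly. Their poses are not given: they have to be found in the camera images.
- blank_small_round: Small round blank of fused honey-amber glass, a flat disc 44 mm in diameter and 12 mm thick, 50 g, top of the pile. Lies in the pile at the start. Its origin is the centre of its underside; z is up.
- blank_large_round: Large round blank of cobalt-blue glass, a flat disc 62 mm in diameter and 12 mm thick, 90 g, second in the pile, on the square blank. Lies in the pile at the start. Its origin is the centre of its underside; z is up.
- blank_square: Square blank of sea-green glass, 58 x 58 mm and 12 mm thick, 100 g, third in the pile, on the oblong blank; its corners show beneath the blue disc. Its x and y axes are parallel to its sides. Lies in the pile at the start. Its origin is the centre of its underside; z is up.
- blank_oblong: Oblong blank of wine-red glass, 46 mm (along its x axis) by 88 mm (along its y axis) and 12 mm thick, 110 g, bottom of the pile, lying on the table; its ends show on both sides. Lies in the pile at the start. Its origin is the centre of its underside; z is up.
- mould_small_round: Small round terracotta-brown slumping mould, 62 mm in diameter, with a round dished hollow 24 mm wide in its flat rim; for the small round blank. Loose, 18 mm high, standing on the kiln shelf (a 12 mm thick pale slab on the table) so that its rim is 30 mm above the table. Its origin is the centre of its underside; z is up; the blank's underside belongs 18 mm above the origin.
- mould_large_round: Large round terracotta-brown slumping mould, 80 mm in diameter, with a round dished hollow 42 mm wide in its flat rim; for the large round blank. Loose, 18 mm high, standing on the kiln shelf (a 12 mm thick pale slab on the table) so that its rim is 30 mm above the table. Its origin is the centre of its underside; z is up; the blank's underside belongs 18 mm above the origin.
- mould_square: Square terracotta-brown slumping mould, 74 x 74 mm, with a square dished hollow 38 mm wide in its flat rim; for the square blank. Its x and y axes are parallel to its sides. Loose, 18 mm high, standing on the kiln shelf (a 12 mm thick pale slab on the table) so that its rim is 30 mm above the table. Its origin is the centre of its underside; z is up; the blank's underside belongs 18 mm above the origin.
- mould_oblong: Oblong terracotta-brown slumping mould, 62 mm (along its x axis) by 102 mm (along its y axis), with an oblong dished hollow 26 x 68 mm in its flat rim; for the oblong blank, long sides parallel. Loose, 18 mm high, standing on the kiln shelf (a 12 mm thick pale slab on the table) so that its rim is 30 mm above the table. Its origin is the centre of its underside; z is up; the blank's underside belongs 18 mm above the origin.
Not all that is in view belongs to the job. Leave any yellow look-alike of the mould_square alone.

How it is judged (in metres and radians):
At the end, for the whole second after the job is handed in: Every blank rests level and still on the rim of its own mould (underside 18 mm above the mould's underside within 2.5 mm, tilt under 0.08 rad), its centre within 8 mm of the mould's centre; square and oblong edges within 0.2 rad of parallel to the mould's (the oblong lengthwise) (horizontal distance between blank_small_round and mould_small_round below 0.008 m and z of blank_small_round in the frame of mould_small_round between 0.0155 and 0.0205 m and angle between each of blank_small_round, blank_large_round, blank_square, blank_oblong's own z axis and vertical below 0.08 rad and linear speed of each of blank_small_round, blank_large_round, blank_square, blank_oblong below 0.02 m/s and angular speed of each of blank_small_round, blank_large_round, blank_square, blank_oblong below 0.2 rad/s and horizontal distance between blank_large_round and mould_large_round below 0.008 m and z of blank_large_round in the frame of mould_large_round between 0.0155 and 0.0205 m and horizontal distance between blank_square and mould_square below 0.008 m and z of blank_square in the frame of mould_square between 0.0155 and 0.0205 m and (angle between the x axis of blank_square and the x axis of mould_square, either way round below 0.2 rad or angle between the x axis of blank_square and the y axis of mould_square, either way round below 0.2 rad) and horizontal distance between blank_oblong and mould_oblong below 0.008 m and z of blank_oblong in the frame of mould_oblong between 0.0155 and 0.0205 m and angle between the x axis of blank_oblong and the x axis of mould_oblong, either way round below 0.2 rad); the robot touches nothing.
It fails at once if a blank is tipped by more than 0.5 rad (angle between any of blank_small_round, blank_large_round, blank_square, blank_oblong's own z axis and vertical above 0.5 rad).
It fails at once if a blank is dropped (falls free of the fingers faster than 0.5 m/s, a drop of about 13 mm) ((linear speed of blank_small_round above 0.5 m/s and contact force between blank_small_round and the fingers below 0.05 N) or (linear speed of blank_large_round above 0.5 m/s and contact force between blank_large_round and the fingers below 0.05 N) or (linear speed of blank_square above 0.5 m/s and contact force between blank_square and the fingers below 0.05 N) or (linear speed of blank_oblong above 0.5 m/s and contact force between blank_oblong and the fingers below 0.05 N)).
It fails at once if a mould is shoved more than 25 mm (distance of any of mould_small_round, mould_large_round, mould_square, mould_oblong from where it was at the start of the episode above 0.025 m).
It also fails if it takes over 96 s, if anything falls off the work surface, if the arm or the gripper's body presses on something with over 40 N, if the wrist force passes 120 N, or if a joint passes its speed limit or range.

ROBOT

A 6-joint arm with a two-finger parallel gripper is mounted at the origin on a cart in front of the work surface, level with it; the furniture and walls round the work are solid. World frame = base frame: x ahead of the robot, y to its left, z up, the work surface at z = 0. Lengths are in mm, angles in rad, forces in N, time in s.
With the tool pointing down it reaches from about 400 to 925 mm from the base axis. Payload 12.5 kg.
Tool frame: the origin (TCP) lies between the finger pads; the fingertips stand 19 mm ahead of it and the grasp point (between the pads) is the TCP (env.tips_ahead is the distance from the TCP to the fingertips, in mm); z points along the fingers, y is the line along which they close (so a half turn about z gives the same grasp; the last joint's range is limited). The gripper opens to 95 mm and grips with 3 to 60 N. Pads are 20 mm wide; open, the fingers measure 119 mm over their backs; the gripper's body (75 mm by 180 mm) begins 59 mm behind the grasp point.
Start: joints at [-1.239, 0.491, 1.559, -0, 1.092, -0.106], TCP at [264.991, -566.06, 233.661] pointing down, gripper open.
Joint ranges: [-3.1, 3.1], [-0.84, 2.19], [0.05, 2.79], [-1.13, 4.28], [0.06, 2.93], [-2.69, 2.69]. Speed limits (rad/s): [2.22, 2.22, 2.79, 3.14, 3.14, 3.14].

INTERFACE

Orientations are given as [roll, pitch, yaw] about the fixed x, y, z axes, in that order (R = Rz(yaw) Ry(pitch) Rx(roll)).
In Python, from cell import env gives the robot as it stands.
- The arm moves only by the shell command python3 -m crank 'ROWS'. ROWS is JSON, a list of rows, each a list of 5 numbers: the shift along the tool's x, y, z in mm, then the turn about the tool's z in degrees, then the finger opening in mm, from 0 to 95.1. In form: [[dx, dy, dz, yaw, grip], ...]. A call has 1 to 10 rows; each row is the pose to reach, as a shift and turn from the pose commanded when the call began, along the tool's axes at that moment; what a row does not reach only later rows make up. A row lasts 1/12 s, in which the tool goes at most 41.7 mm and 7.16 degrees, less where a joint would pass 70% of its speed; a pose out of reach is approached as far as the arm can. A call with a gripper value outside its range is refused whole. The fingers move at their own pace and stop on an object; the grip force is fixed at half the most. Time passes only in rows, so rows that repeat a pose let the fingers close. It gives the time, the measured TCP pose, the force, the opening and the grip force at its end, in the units of the state.
- env.state(): the state, without advancing time (a new reading comes with each control period).
- env.read_camera(name): name is "side" or "top" or "wrist"; returns a dict with "img" (400x640x3 uint8, blue, green, red), "K" (3x3 intrinsics, pixels), "pose" (4x4, takes a point from camera to world coordinates). Camera axes: x right, y down, z forward; pixel columns grow to the right and rows downward; lengths in mm; the calibration is good to about 2 mm. A picture is of the moment at which its call begins. There is no depth.
- env.job_done(): hands the job in; it is judged then, once.
The state is a dict: "t": time; "joints": joint angles; "qvel": joint speeds; "tau": joint torques, N m; "eef_pos": TCP position; "tcp_rot": TCP orientation; "ft_force": force on the tool from outside, world axes, zero at the start; "moment": the same for the moment, N m; "opening": opening from 0.0 (shut) to 1.0 (fully open); "grip_force": force on a finger pad.
Only numpy, scipy, OpenCV 4.12 (cv2) and the standard library are available. Lean on these libraries where they do the work, as an engineer would, in place of code of your own. Each camera call takes 0.05 s, during which the arm holds its last target. There are 200 camera calls.

## Working session

There is one attempt and no reset: what is moved stays moved. The work goes in short steps, Python scripts to look and compute and a shell command to move; the robot and the scene stay as the last step left them, time stands still between calls to the robot, and variables do not carry over. Pictures are saved under pics/ and viewed, at most 14 in all, crops included, and the job is handed in when it is done.

```bash
ls; mkdir -p pics
python3 - <<'E'
from cell import env
import cv2,numpy as np
s=env.state();print({k:np.round(s[k],3) for k in('t','eef_pos','tcp_rot','opening')})
for n in('top','side'):
    c=env.read_camera(n);cv2.imwrite(f'pics/{n}0.png',c['img']);print(n,c['K'].round(1).tolist(),c['pose'].round(3).tolist())
E
```

```text
pics
{'t': np.float64(0.0), 'eef_pos': array([ 264.9  , -565.822,  233.081]), 'tcp_rot': array([-3.141, -0.   ,  0.438]), 'opening': np.float64(0.999)}
top [[415.0, 0.0, 317.6], [0.0, 415.0, 204.8], [0.0, 0.0, 1.0]] [[0.018, -0.996, 0.087, 493.46], [-1.0, -0.016, 0.018, -78.762], [-0.017, -0.087, -0.996, 923.83], [0.0, 0.0, 0.0, 1.0]]
side [[418.0, 0.0, 322.1], [0.0, 418.0, 199.1], [0.0, 0.0, 1.0]] [[0.99, -0.056, 0.128, 456.82], [-0.14, -0.422, 0.896, -811.221], [0.004, -0.905, -0.426, 424.099], [0.0, 0.0, 0.0, 1.0]]
```

View pics/top0.png

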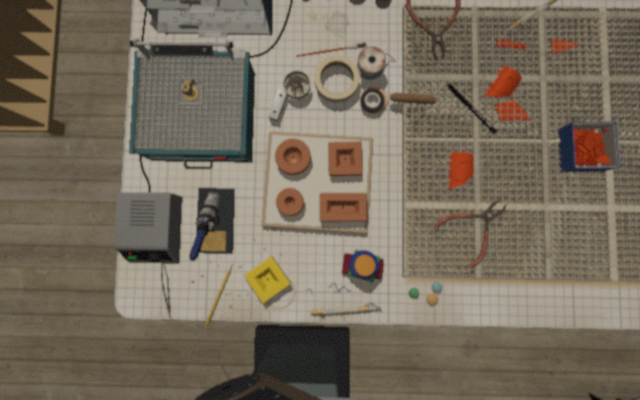

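View pics/side0.png

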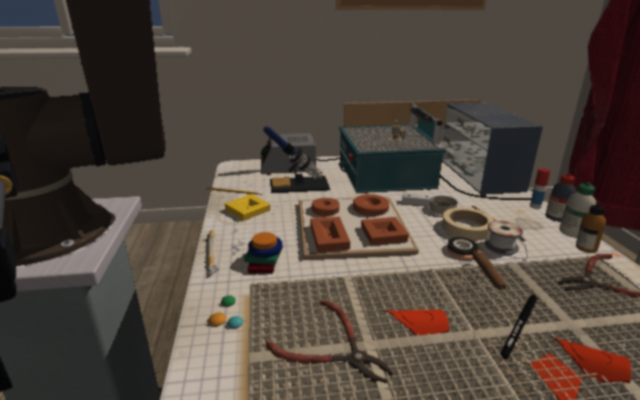

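The pile (amber, blue, green, red) is at top (365,265). Possible mistakes:
- The orange bead at (432,299) could be taken for the amber disc.
- The yellow square at (268,280) is the decoy mould.
- The red shards at (460,170) and (505,82) could be taken for the wine-red blank.

The moulds are large round (293,156), square (345,159), small round (290,202) and oblong (343,207). I choose the pile and these four terracotta moulds.

```bash
cat > h.py <<'E'
from cell import env
import cv2,numpy as np
def cast(c,px,z):
    px=np.atleast_2d(px).astype(float)
    d=np.c_[(px-c['K'][:2,2])/c['K'][[0,1],[0,1]],np.ones(len(px))]@c['pose'][:3,:3].T
    o=c['pose'][:3,3]
    return (o+d*((z-o[2])/d[:,2])[:,None])[:,:2]
def blobs(c,lo,hi,amin,roi=None,close=0):
    hsv=cv2.cvtColor(c['img'],cv2.COLOR_BGR2HSV)
    m=cv2.inRange(hsv,lo,hi) if lo[0]<=hi[0] else cv2.inRange(hsv,(0,*lo[1:]),hi)|cv2.inRange(hsv,lo,(180,*hi[1:]))
    if roi: r=np.zeros_like(m);x0,y0,x1,y1=roi;r[y0:y1,x0:x1]=1;m=m*r
    if close: m=cv2.morphologyEx(m,cv2.MORPH_CLOSE,np.ones((close,close)))
    cs,_=cv2.findContours(m,cv2.RETR_EXTERNAL,cv2.CHAIN_APPROX_NONE)
    return [k.reshape(-1,2) for k in cs if cv2.contourArea(k)>amin]
def rect(c,k,z):
    (x,y),(w,h),a=cv2.minAreaRect(cast(c,k,z).astype(np.float32))
    return np.round([x,y,w,h,a],1)
E
python3 - <<'E'
from h import *
c=env.read_camera('top');hsv=cv2.cvtColor(c['img'],cv2.COLOR_BGR2HSV)
for p in((365,265),(365,253),(350,273),(347,265),(381,265),(308,156),(290,213),(343,195),(333,147),(268,270)):print(p,hsv[p[1],p[0]],c['img'][p[1],p[0]])
for k in blobs(c,(0,90,60),(14,190,200),100,(255,125,380,240)):print(k.mean(0).round(),rect(c,k,30))
cr=cv2.resize(c['img'][125:300,250:400],None,fx=4,fy=3.4,interpolation=cv2.INTER_CUBIC);cv2.imwrite('pics/crop.png',cr)
E
```

```text
(365, 265) [ 17 174 170] [ 54 118 170]
(365, 253) [115 121  97] [97 59 51]
(350, 273) [ 76 111  92] [73 92 52]
(347, 265) [175 178  96] [40 29 96]
(381, 265) [177 172  89] [36 29 89]
(308, 156) [ 10 138 139] [ 64  89 139]
(290, 213) [ 12 141 136] [ 61  90 136]
(343, 195) [ 11 140 142] [ 64  92 142]
(333, 147) [ 11 136 141] [ 66  93 141]
(268, 270) [ 22 219 100] [ 14  78 100]
[343. 207.] [ 567.8 -118.4   60.7  101.5    1. ]
[290. 202.] [577.8  -1.4  58.8  58.6   0.9]
[345. 158.] [ 674.  -120.4   73.    69.9    0.9]
[293. 156.] [677.7  -6.2  77.5  75.3  27.7]
```

View pics/crop.png

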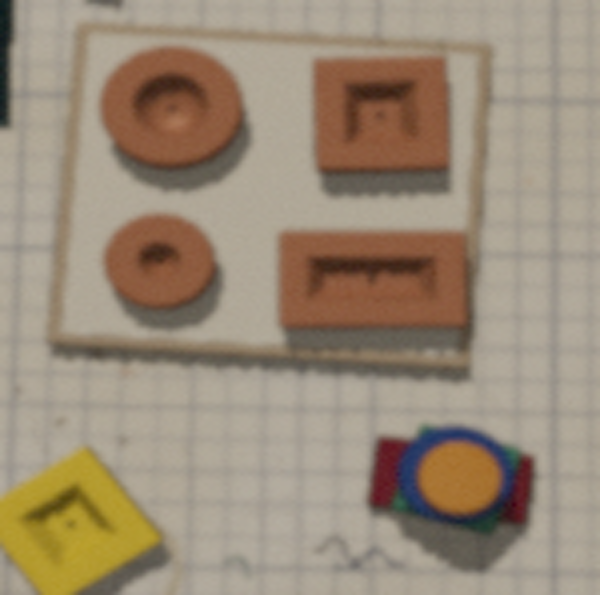

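The crop confirms it. The pile is amber on blue on green on red, with the oblong's long side roughly along world y, and the four terracotta moulds stand on the pale slab. The yellow square is the decoy. Next I'll estimate the pile and work out the move above it.

```bash
cat >> h.py <<'E'
def go(x,y,z,yaw=None):
    """shift in tool axes + turn deg from current COMMANDED~measured pose"""
    s=env.state();p=np.array(s['eef_pos']);w=s['tcp_rot'][2]
    d=np.array([x,y,z])-p;c,q=np.cos(w),np.sin(w)
    t=0 if yaw is None else -np.degrees((yaw-w+np.pi/2)%np.pi-np.pi/2)
    print('row',np.round([c*d[0]+q*d[1],q*d[0]-c*d[1],-d[2],t],1),'rot',np.round(s['tcp_rot'],3),'j6',round(s['joints'][5],2))
E
python3 - <<'E'
from h import *
c=env.read_camera('top');roi=(335,240,395,290)
for n,lo,hi,z in(('amber',(10,120,100),(25,255,255),48),('blue',(105,80,30),(130,255,255),36),('red',(165,100,40),(8,255,130),12)):
    for k in blobs(c,lo,hi,15,roi,0):print(n,len(k),rect(c,k,z),k.mean(0))
x,y=440,-182
go(x,y,233,0)
E
```

```text
amber 57 [ 445.4 -162.8   41.5   39.6    0.6] [364.35087719 265.28070175]
blue 129 [ 446.9 -162.9   54.6   59.3    1. ] [363.58914729 263.07751938]
red 40 [ 436.2 -200.    10.4   41.2   74.3] [379.625 268.95 ]
red 44 [ 445.7 -126.    13.5   41.5   78.5] [346.20454545 263.13636364]
row [ 3.213e+02 -2.735e+02  3.000e-01  2.510e+01] rot [-3.141 -0.     0.438] j6 -0.11
```

```bash
python3 -m crank '[[334,-288,0,-57.4,95],[334,-288,0,-57.4,95],[334,-288,0,-57.4,95],[334,-288,0,-57.4,95],[334,-288,0,-57.4,95],[334,-288,0,-57.4,95],[334,-288,0,-57.4,95],[334,-288,0,-57.4,95],[334,-288,0,-57.4,95],[334,-288,0,-57.4,95]]'; python3 -c "
from h import *
go(445,-163,233,1.44)
c=env.read_camera('wrist');cv2.imwrite('pics/w1.png',c['img']);print(c['K'].round(1).tolist(),c['pose'].round(3).tolist())"
```

```text
t: 1.03
eef_pos: [435.8, -183.9, 233.7]
tcp_rot: [3.141, 0.0, 1.44]
ft_force: [1.2, -0.7, 0.4]
opening: 1.0
grip_force: 0.0
row [21.9  6.4  0.7  0. ] rot [3.141 0.    1.44 ] j6 -0.41
[[281.6, 0.0, 323.3], [0.0, 281.6, 202.9], [0.0, 0.0, 1.0]] [[0.991, -0.126, -0.033, 444.972], [-0.131, -0.958, -0.256, -112.064], [0.001, 0.258, -0.966, 383.436], [0.0, 0.0, 0.0, 1.0]]
```

```bash
python3 -m crank '[[22,6.5,0,0,95],[22,6.5,0,0,95],[22,6.5,0,0,95]]'; python3 -c "
from h import *
go(445,-163,233,1.44)
c=env.read_camera('wrist');cv2.imwrite('pics/w1.png',c['img'])"
```

```text
t: 1.33
eef_pos: [445.0, -164.2, 233.6]
tcp_rot: [-3.142, 0.0, 1.442]
ft_force: [0.3, -0.3, 0.0]
opening: 1.002
grip_force: 0.0
row [ 1.2 -0.1  0.6  0.1] rot [-3.142  0.     1.442] j6 -0.36
```

View pics/w1.png

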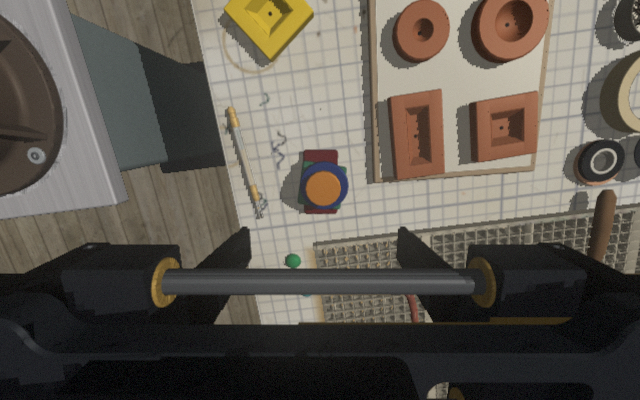

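The wrist view shows the pile at (323,185), and the moulds oblong (416,135), square (503,127), small round (420,30) and large round (510,25). I'll measure here and compare with the top view.

```bash
cat > m.py <<'E'
from h import *
import sys
def tops(name,roi,rm):
    c=env.read_camera(name)
    for n,lo,hi,z in(('amber',(10,120,100),(25,255,255),48),('blue',(105,80,30),(130,255,255),36),('green',(60,60,30),(95,255,255),24),('red',(165,100,40),(8,255,130),12)):
        for k in blobs(c,lo,hi,20,roi):print(name,n,k.mean(0).round(),rect(c,k,z))
    if rm:
      for k in blobs(c,(0,90,50),(14,190,220),300,rm):
        q=cast(c,k,30).astype(np.float32);print(name,'mould',k.mean(0).round(),rect(c,k,30),'circ',[np.round(v,1) for v in cv2.minEnclosingCircle(q)])
if __name__=='__main__':
    tops('wrist',(285,140,365,230),(370,0,560,190))
    tops('side',(235,225,295,280),(300,185,420,255))
E
python3 m.py
```

```text
wrist amber [323. 187.] [ 444.6 -162.7   42.    41.4   19.4]
wrist blue [329. 183.] [ 450.5 -160.6   49.6   59.2   18.7]
wrist green [307. 163.] [ 429.2 -134.2    6.3   12.8   82.5]
wrist red [321. 211.] [ 436.8 -201.7    4.3   41.2   82.5]
wrist red [321. 155.] [ 446.  -128.1   15.5   40.6   82.5]
wrist mould [503. 126.] [ 671.  -120.7   80.6   72.7    2.4] circ [array([ 670.7, -120.9]), np.float64(52.5)]
wrist mould [415. 133.] [ 566.1 -117.1   63.5  100.8    1.1] circ [array([ 567.6, -117. ]), np.float64(57.4)]
wrist mould [507.  27.] [674.9 -17.1  60.6  80.2  82.5] circ [array([674.7,  -9.8]), np.float64(42.4)]
wrist mould [421.  30.] [575.8  -3.5  64.   59.7  42.4] circ [array([575.2,  -3.1]), np.float64(32.2)]
side amber [265. 239.] [ 446.4 -166.1   41.4   41.6   82.3]
side blue [266. 250.] [ 450.3 -183.8   60.1   44.5   19.4]
side green [261. 259.] [ 438.5 -192.8   28.7   56.3   78.8]
side red [262. 268.] [ 437.3 -206.8   20.8   43.5   82.3]
side mould [383. 230.] [ 6.751e+02 -1.341e+02  8.300e+01  1.010e+02  3.000e-01] circ [array([ 674.3, -135. ]), np.float64(61.0)]
side mould [327. 229.] [573.8 -92.5 229.   72.1  81.8] circ [array([565.3, -92.1]), np.float64(116.2)]
side mould [371. 204.] [675.  -21.  109.   79.6  65.7] circ [array([670.2, -18.2]), np.float64(55.2)]
```

```bash
python3 -m crank '[[1,0,40,0,70],[1,0,80,0,70],[1,0,120,0,70],[1,0,150,0,70],[1,0,170,0,70],[1,0,176,0,70],[1,0,176,0,70],[1,0,176,0,70]]'; python3 -m crank '[[0,0,0,0,38],[0,0,0,0,38],[0,0,0,0,38],[0,0,0,0,38],[0,0,0,0,38],[0,0,0,0,38]]'; python3 -c "
from h import *
c=env.read_camera('side');cv2.imwrite('pics/s1.png',cv2.resize(c['img'][180:300,200:360],None,fx=4,fy=4,interpolation=2))"
```

```text
t: 2.15
eef_pos: [445.0, -164.6, 58.2]
tcp_rot: [3.141, 0.0, 1.439]
ft_force: [0.3, -0.5, -0.1]
opening: 0.735
grip_force: 0.0
t: 2.65
eef_pos: [445.1, -164.0, 58.2]
tcp_rot: [3.141, 0.0, 1.44]
ft_force: [-0.4, 0.4, 6.8]
opening: 0.454
grip_force: 30.0
```

View pics/s1.png

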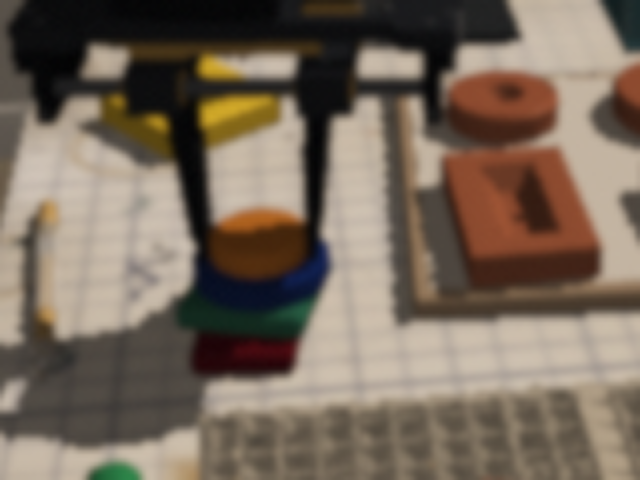

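Amber is between the pads above the blue disc. Lift gently, then check.

```bash
python3 -m crank '[[0,0,-2,0,38],[0,0,-6,0,38],[0,0,-15,0,38],[0,0,-30,0,38],[0,0,-50,0,38],[0,0,-60,0,38],[0,0,-60,0,38]]'; python3 -c "
from h import *
go(576.8,-3.5,118,1.44)
c=env.read_camera('side');cv2.imwrite('pics/s2.png',cv2.resize(c['img'][150:300,200:360],None,fx=4,fy=4,interpolation=2))
c=env.read_camera('wrist');cv2.imwrite('pics/w2.png',c['img'])"
```

```text
t: 3.28
eef_pos: [445.6, -164.2, 120.0]
tcp_rot: [3.138, 0.001, 1.44]
ft_force: [0.9, -1.1, -0.2]
opening: 0.453
grip_force: 30.0
row [176.5 109.    2.   -0. ] rot [3.138e+00 1.000e-03 1.440e+00] j6 -0.36
```

View pics/s2.png

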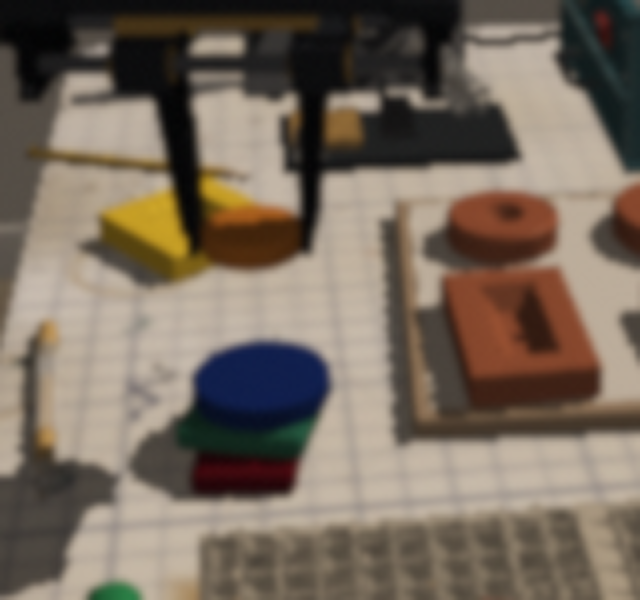

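Amber is held, with a slight tilt at most. Carry it to the small round mould.

```bash
python3 -m crank '[[12,8,0,0,38],[40,25,0,0,38],[70,43,0,0,38],[100,62,0,0,38],[130,80,0,0,38],[155,96,0,0,38],[170,105,0,0,38],[176.5,109,0,0,38],[176.5,109,0,0,38],[176.5,109,0,0,38]]'; python3 -c "
from h import *
go(576.8,-3.5,58,1.44)
c=env.read_camera('wrist');cv2.imwrite('pics/w2.png',c['img'])"
```

```text
t: 4.22
eef_pos: [575.3, -3.5, 116.9]
tcp_rot: [-3.14, 0.0, 1.44]
ft_force: [0.7, 0.6, -0.9]
opening: 0.453
grip_force: 30.0
row [ 0.2  1.5 58.9 -0. ] rot [-3.14  0.    1.44] j6 0.01
```

View pics/w2.png

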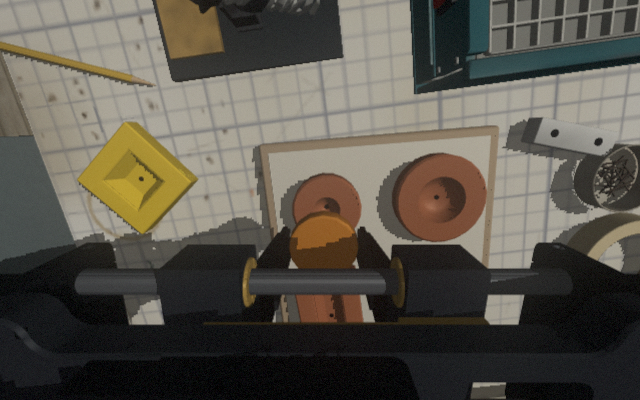

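Wrist view: the held amber disc is at (324,242), the small round mould at (326,205) and the large round at (437,197). I'll compute the offset from blank to mould.

```bash
cat > f.py <<'E'
from h import *
import sys
def ell(c,k,z):  # circle fit in world plane
    q=cast(c,k,z);A=np.c_[2*q,np.ones(len(q))];s=np.linalg.lstsq(A,(q**2).sum(1),rcond=None)[0]
    for _ in range(5):
        r=np.hypot(*(q-s[:2]).T);m=abs(r-np.median(r))<2;s=np.linalg.lstsq(A[m],(q**2).sum(1)[m],rcond=None)[0]
    return np.round([*s[:2],np.sqrt(s[2]+s[:2]@s[:2])],1)
E
python3 - <<'E'
from f import *
c=env.read_camera('wrist');z=env.state()['eef_pos'][2]
for k in blobs(c,(13,180,60),(25,255,255),500,(285,200,365,275)):print('amber',k.mean(0),rect(c,k,z-10.2),ell(c,k,z-10.2))
for k in blobs(c,(0,90,50),(12,175,220),500,(285,160,500,240)):print('mould',k.mean(0),ell(c,k,30))
E
```

```text
amber [317.07467532 240.57142857] [572.9   4.7  37.1  26.9  36. ] [574.6   2.3  15. ]
mould [326.43877551 200.74489796] [578.5   1.   29.6]
mould [433.79605263 194.50328947] [676.7  -3.7  39.1]
```

Run:
```python
from f import *
c=env.read_camera('wrist');hsv=cv2.cvtColor(c['img'],cv2.COLOR_BGR2HSV);z=env.state()['eef_pos'][2]
for p in((324,216),(324,225),(324,245),(305,243),(345,243),(324,262),(310,195),(324,180)):print(p,hsv[p[1],p[0]])
for k in blobs(c,(12,165,50),(25,255,255),500,(285,200,365,275),3):print('amber',k.mean(0),k.min(0),k.max(0),rect(c,k,z-10.2),ell(c,k,z-10.2))
```

```text
(324, 216) [ 16 177 150]
(324, 225) [ 14 181 144]
(324, 245) [ 15 182 108]
(305, 243) [ 15 189 143]
(345, 243) [ 14 179  74]
(324, 262) [ 13 184  72]
(310, 195) [ 11 136 120]
(324, 180) [ 10 135 125]
amber [323.40909091 242.95959596] [290 212] [357 267] [576.1   2.1  35.9  41.2  82.4] [575.8  -1.1  20.3]
```

```bash
python3 -m crank '[[2,2,15,0,38],[2,2,35,0,38],[2,2,50,0,38],[2,2,58,0,38],[2,2,61,0,38],[2,2,61,0,38],[2,2,61,0,38]]'; python3 -m crank '[[0,0,1,0,38],[0,0,2,0,38],[0,0,2,0,38]]'
```

```text
t: 4.95
eef_pos: [578.5, -1.8, 57.2]
tcp_rot: [3.141, 0.0, 1.439]
ft_force: [-0.2, 0.5, -0.1]
opening: 0.452
grip_force: 30.0
t: 5.2
eef_pos: [578.4, -1.5, 55.0]
tcp_rot: [3.141, 0.0, 1.44]
ft_force: [0.2, 0.2, -0.6]
opening: 0.449
grip_force: 30.0
```

```bash
python3 -m crank '[[0,0,0.7,0,38],[0,0,1.4,0,38],[0,0,2,0,38],[0,0,2,0,38]]';python3 -m crank '[[0,0,0.5,0,38],[0,0,1,0,38],[0,0,1,0,38],[0,0,1,0,38]]'
```

```text
t: 5.53
eef_pos: [578.3, -1.5, 52.5]
tcp_rot: [-3.142, 0.0, 1.44]
ft_force: [0.2, 0.2, -0.4]
opening: 0.45
grip_force: 30.0
t: 5.87
eef_pos: [578.3, -1.4, 52.2]
tcp_rot: [3.141, 0.0, 1.44]
ft_force: [-1.6, 0.7, 7.6]
opening: 0.456
grip_force: 30.0
```

Contact at 52 mm, as predicted. Release and rise, then go back over the pile.

```bash
python3 -m crank '[[0,0,0,0,46],[0,0,0,0,52],[0,0,0,0,60],[0,0,0,0,65],[0,0,-10,0,65],[0,0,-40,0,70],[0,0,-80,0,70],[0,0,-120,0,70],[0,0,-150,0,90],[0,0,-150,0,90]]';python3 -c "
from h import *
go(447,-162,150,1.44)"
```

```text
t: 6.7
eef_pos: [580.2, -1.6, 208.4]
tcp_rot: [3.132, -0.0, 1.44]
ft_force: [0.5, 0.0, -0.6]
opening: 0.824
grip_force: 0.0
row [-176.5 -111.1   58.4   -0. ] rot [ 3.132 -0.     1.44 ] j6 0.01
```

```bash
python3 -m crank '[[-25,-15,0,0,90],[-60,-37,0,0,90],[-95,-60,0,0,90],[-130,-82,0,0,90],[-155,-98,0,0,90],[-170,-107,0,0,90],[-175.5,-110,0,0,90],[-175.5,-110,0,0,90],[-175.5,-110,0,0,90]]';cat > p.py <<'E'
from f import *
c=env.read_camera('wrist');t=env.read_camera('top');s=env.state();print(s['eef_pos'])
for n,lo,hi,z in(('amber',(12,165,50),(25,255,255),42),('blue',(105,80,30),(130,255,255),36),('green',(60,60,30),(95,255,255),24),('red',(165,100,40),(8,255,130),12)):
    for a,nm,roi in((c,'wrist',(260,100,400,240)),(t,'top',(335,240,395,290) if n!='amber' else (270,180,380,220))):
        for k in blobs(a,lo,hi,20,roi):print(nm,n,k.mean(0).round(),rect(a,k,z),ell(a,k,z))
cv2.imwrite('pics/wp.png',c['img']);cv2.imwrite('pics/tp.png',t['img'])
E
python3 p.py
```

```text
t: 7.45
eef_pos: [446.6, -160.9, 201.8]
tcp_rot: [3.141, 0.0, 1.439]
ft_force: [-0.3, 0.5, -0.4]
opening: 0.947
grip_force: 0.0
[ 446.88782545 -160.32709263  201.61596139]
top amber [289. 201.] [577.   -1.5  42.2  41.9  19.5] [577.3  -1.4  21. ]
wrist blue [323. 193.] [ 445.8 -161.4   58.9   58.7   82.4] [ 445.9 -161.7   29.4]
wrist green [305. 170.] [ 429.9 -134.2    5.9   14.1   82.4] [ 428.5 -134.5    5.1]
wrist red [319. 221.] [ 436.  -201.     4.    40.6   82.4] [ 435.8 -202.4   10.3]
wrist red [320. 161.] [ 446.  -127.8   16.8   41.    82.4] [ 446.4 -127.9   15.1]
```

Amber sits at (577.3,−1.4), within 1 mm of its mould. Blue is at (445.8,−161.6), so I'll descend to it.

```bash
python3 -m crank '[[-1.5,-1,40,0,85],[-1.5,-1,80,0,85],[-1.5,-1,115,0,85],[-1.5,-1,140,0,85],[-1.5,-1,152,0,85],[-1.5,-1,155,0,85],[-1.5,-1,155,0,85],[-1.5,-1,155,0,85]]'; python3 -m crank '[[0,0,0,0,55],[0,0,0,0,55],[0,0,0,0,55],[0,0,0,0,55],[0,0,0,0,55]]'; python3 -m crank '[[0,0,-2,0,55],[0,0,-6,0,55],[0,0,-15,0,55],[0,0,-30,0,55],[0,0,-50,0,55],[0,0,-70,0,55],[0,0,-75,0,55],[0,0,-75,0,55]]';python3 -c "
from h import *
go(677.2,-6,121,1.44)"
```

```text
t: 8.22
eef_pos: [445.7, -162.1, 47.1]
tcp_rot: [3.141, 0.0, 1.44]
ft_force: [-0.1, -0.4, 0.3]
opening: 0.895
grip_force: 0.0
t: 8.63
eef_pos: [445.3, -162.6, 47.1]
tcp_rot: [3.141, 0.0, 1.439]
ft_force: [0.4, -0.1, 6.6]
opening: 0.642
grip_force: 30.0
t: 9.3
eef_pos: [445.6, -162.7, 123.1]
tcp_rot: [3.139, 0.001, 1.44]
ft_force: [0.3, 0.9, -1.7]
opening: 0.643
grip_force: 30.0
row [185.6 209.2   2.1  -0. ] rot [3.139e+00 1.000e-03 1.440e+00] j6 -0.36
```

```bash
python3 -m crank '[[8,9,0,0,55],[30,34,0,0,55],[55,62,0,0,55],[80,90,0,0,55],[105,118,0,0,55],[130,146,0,0,55],[155,174,0,0,55],[175,196,0,0,55],[183,206,0,0,55],[185.5,209,0,0,55]]'; python3 -m crank '[[0,0,0,0,55],[0,0,0,0,55]]'
cat > q.py <<'E'
from f import *
c=env.read_camera('wrist');s=env.state();z=s['eef_pos'][2];print(np.round(s['eef_pos'],1))
roi=(250,205,400,285)
for k in blobs(c,(100,80,20),(130,255,255),300,roi,3):print('blue',k.mean(0),k.min(0),k.max(0),rect(c,k,z-11),ell(c,k,z-11))
for k in blobs(c,(0,90,40),(12,175,220),500,(250,120,400,260)):print('mould',k.mean(0),k.min(0),k.max(0),ell(c,k,30))
cv2.imwrite('pics/w3.png',c['img'])
E
python3 q.py
```

```text
t: 10.13
eef_pos: [677.8, -3.4, 119.3]
tcp_rot: [-3.14, -0.0, 1.442]
ft_force: [-0.4, 0.0, -2.0]
opening: 0.645
grip_force: 30.0
t: 10.3
eef_pos: [675.7, -5.9, 120.4]
tcp_rot: [-3.14, 0.0, 1.44]
ft_force: [-0.8, -0.8, -0.9]
opening: 0.64
grip_force: 30.0
[675.6  -6.3 120.9]
blue [323.41634241 239.80155642] [275 205] [371 267] [676.5   2.3  40.3  59.2  82.5] [676.   -3.2  28.5]
mould [328.39393939 192.65800866] [283 165] [370 223] [679.1  -2.6  37.8]
```

View pics/w3.png

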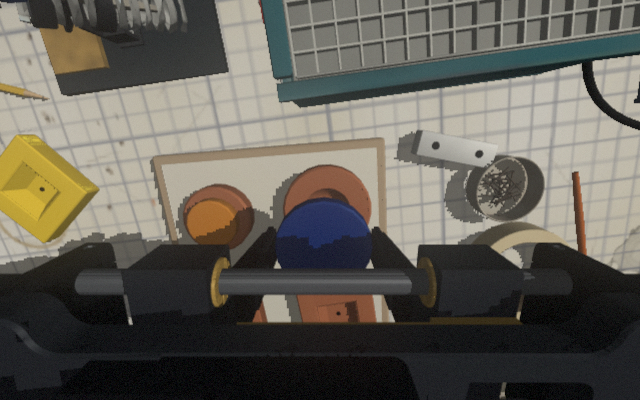

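Blue is held level at (324,240) over the large round mould at (328,195). Lower it with a correction of about 2 mm.

```bash
python3 -m crank '[[1,2.3,15,0,55],[1,2.3,35,0,55],[1,2.3,52,0,55],[1,2.3,61,0,55],[1,2.3,64,0,55],[1,2.3,64,0,55],[1,2.3,64,0,55]]'; python3 -m crank '[[0,0,0.7,0,55],[0,0,1.4,0,55],[0,0,2,0,55],[0,0,2,0,55],[0,0,2,0,55]]'
```

```text
t: 10.93
eef_pos: [679.2, -5.4, 58.1]
tcp_rot: [3.141, 0.0, 1.439]
ft_force: [0.2, 0.3, -0.5]
opening: 0.646
grip_force: 30.0
t: 11.35
eef_pos: [679.0, -5.1, 55.8]
tcp_rot: [3.141, 0.0, 1.44]
ft_force: [-0.6, -0.8, -2.0]
opening: 0.639
grip_force: 30.0
```

```bash
python3 -m crank '[[0,-0.4,0.7,0,55],[0,-0.4,1.4,0,55],[0,-0.4,2,0,55],[0,-0.4,2,0,55],[0,-0.4,2,0,55]]';python3 -m crank '[[0,0,0.4,0,55],[0,0,0.8,0,55],[0,0,0.8,0,55]]'
```

```text
t: 11.77
eef_pos: [678.5, -5.1, 53.5]
tcp_rot: [-3.141, 0.0, 1.44]
ft_force: [0.4, -0.2, -0.7]
opening: 0.643
grip_force: 30.0
t: 12.02
eef_pos: [678.6, -5.1, 53.2]
tcp_rot: [3.141, 0.0, 1.44]
ft_force: [-3.0, 1.2, 4.0]
opening: 0.638
grip_force: 30.0
```

```bash
python3 -m crank '[[0,0,0,0,63],[0,0,0,0,68],[0,0,0,0,74],[0,0,0,0,80],[0,0,-10,0,80],[0,0,-40,0,80],[0,0,-80,0,80],[0,0,-120,0,80],[0,0,-150,0,90],[0,0,-150,0,90]]';python3 -m crank '[[-20,-23,0,0,90],[-46,-52,0,0,90],[-72,-82,0,0,90],[-98,-111,0,0,90],[-124,-140,0,0,90],[-150,-170,0,0,90],[-170,-193,0,0,90],[-182,-206,0,0,90],[-186,-210,0,0,90],[-186,-210,0,0,90]]'; python3 -m crank '[[0,0,0,0,90],[0,0,0,0,90]]'; sed -i "s/n!='amber' else (270,180,380,220)/n in ('green','red') else (270,130,380,220)/" p.py; python3 p.py
```

```text
t: 12.85
eef_pos: [680.6, -5.2, 210.7]
tcp_rot: [3.131, -0.0, 1.44]
ft_force: [0.0, 0.4, 0.5]
opening: 0.918
grip_force: 0.0
t: 13.68
eef_pos: [445.6, -162.7, 203.3]
tcp_rot: [3.141, 0.0, 1.438]
ft_force: [0.5, 0.4, 0.1]
opening: 0.945
grip_force: 0.0
t: 13.85
eef_pos: [446.9, -161.6, 202.9]
tcp_rot: [3.141, 0.0, 1.44]
ft_force: [0.0, 0.5, -0.5]
opening: 0.944
grip_force: 0.0
[ 446.79342231 -161.46699147  202.69628008]
top amber [289. 201.] [577.2  -1.6  43.   41.5  34.9] [577.4  -1.2  20.8]
top blue [292. 155.] [678.8  -4.9  57.4  56.6   1.2] [678.4  -4.9  28.6]
wrist green [320. 192.] [ 442.7 -163.3   56.2   55.4   73.7] [ 442.5 -163.1   30.3]
wrist red [318. 219.] [ 436.7 -198.8    8.    40.7   82.5] [ 435.8 -199.2   11.3]
wrist red [320. 161.] [ 446.2 -128.7   16.8   41.1   82.5] [ 446.9 -128.7   15.6]
```

View pics/wp.png

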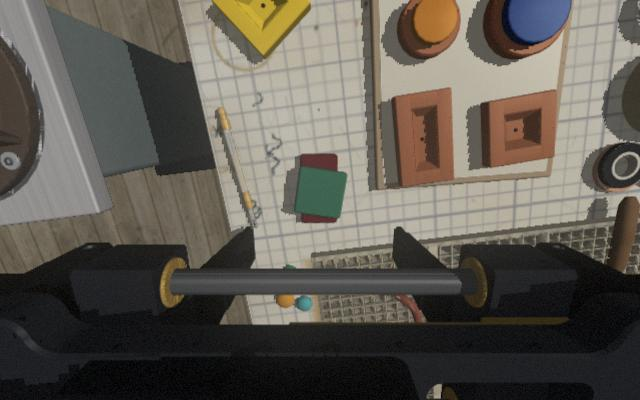

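Blue is placed at (678,−5). The square is at image (320,192), i.e. (442.7,−163.3), turned about −16°. The oblong beneath it is turned about −7.5°. Align to the square and grasp.

```bash
python3 -m crank '[[-2,-4,40,6,90],[-2,-4,80,8.8,90],[-2,-4,120,8.8,80],[-2,-4,148,8.8,80],[-2,-4,163,8.8,80],[-2,-4,167.5,8.8,80],[-2,-4,167.5,8.8,80],[-2,-4,167.5,8.8,80]]'; python3 -m crank '[[0,0,0,0,50],[0,0,0,0,50],[0,0,0,0,50],[0,0,0,0,50],[0,0,0,0,50]]'; python3 -m crank '[[0,0,-2,0,50],[0,0,-6,0,50],[0,0,-15,0,50],[0,0,-30,0,50],[0,0,-50,0,50],[0,0,-70,0,50],[0,0,-85,0,50],[0,0,-85,0,50]]';python3 - <<'E'
from h import *
go(674.9,-119.5,121,np.pi/2+0.02)
c=env.read_camera('side');cv2.imwrite('pics/s3.png',cv2.resize(c['img'][150:300,200:360],None,fx=4,fy=4,interpolation=2))
for k in blobs(c,(165,100,40),(8,255,130),40,(235,225,300,290)):print('red',rect(c,k,12))
E
```

```text
t: 14.62
eef_pos: [442.4, -163.4, 35.8]
tcp_rot: [3.141, 0.0, 1.287]
ft_force: [0.2, -0.8, 0.6]
opening: 0.839
grip_force: 0.0
t: 15.03
eef_pos: [442.1, -163.7, 36.0]
tcp_rot: [3.14, 0.0, 1.286]
ft_force: [-0.8, 0.6, 7.5]
opening: 0.604
grip_force: 30.0
t: 15.7
eef_pos: [442.7, -163.9, 123.3]
tcp_rot: [3.137, 0.001, 1.286]
ft_force: [-0.4, -0.6, -0.1]
opening: 0.606
grip_force: 30.0
row [107.9 210.4   2.3 -17.5] rot [3.137e+00 1.000e-03 1.286e+00] j6 -0.21
red [ 441.8 -172.3   90.2   45.    82.3]
```

View pics/s3.png

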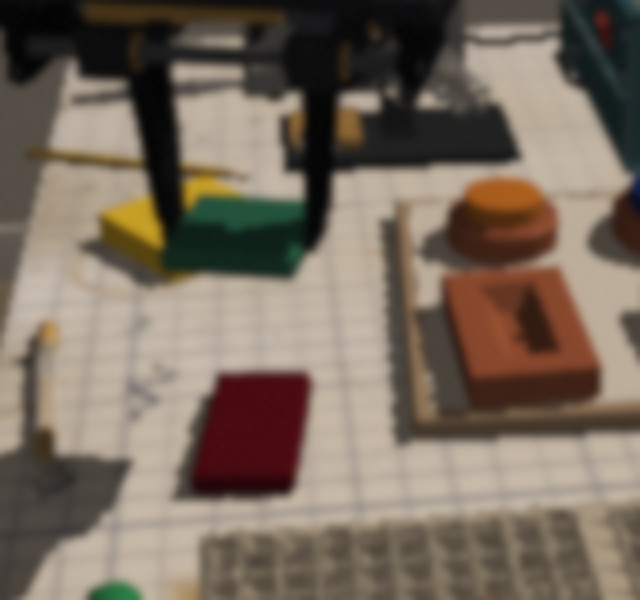

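The square is held level and the oblong lies free. Carry the square to its mould.

```bash
python3 -m crank '[[4,8,0,-1,50],[15,30,0,-4,50],[29,57,0,-7,50],[43,85,0,-10,50],[57,112,0,-13,50],[70,138,0,-16,50],[84,166,0,-17.5,50],[98,194,0,-17.5,50],[105,208,0,-17.5,50],[107,212,0,-17.5,50]]'; python3 -m crank '[[0,0,0,0,50],[0,0,0,0,50],[0,0,0,0,50]]'
python3 - <<'E'
from f import *
go(676,-120.8,121,np.pi/2+0.02)
c=env.read_camera('wrist');z=env.state()['eef_pos'][2]
for k in blobs(c,(60,60,20),(95,255,255),500,(250,200,400,285),3):print('green',k.min(0),k.max(0),rect(c,k,z-12))
for k in blobs(c,(0,90,40),(12,175,220),500,(250,120,400,260)):print('mould',k.min(0),k.max(0),rect(c,k,30))
cv2.imwrite('pics/w4.png',c['img'])
E
```

```text
t: 16.58
eef_pos: [677.4, -119.2, 118.0]
tcp_rot: [-3.14, -0.0, 1.593]
ft_force: [0.3, 0.2, -1.5]
opening: 0.607
grip_force: 30.0
t: 16.83
eef_pos: [674.3, -120.5, 119.8]
tcp_rot: [-3.14, -0.0, 1.591]
ft_force: [-0.2, -0.3, -0.4]
opening: 0.61
grip_force: 30.0
row [-0.3  1.7 -1.2  0. ] rot [-3.14  -0.     1.591] j6 -0.29
green [277 202] [369 268] [ 673.8 -112.1   56.1   43.1    1.2]
mould [283 169] [366 201] [674.9 -96.1  72.5  28.2   1.2]
```

View pics/w4.png

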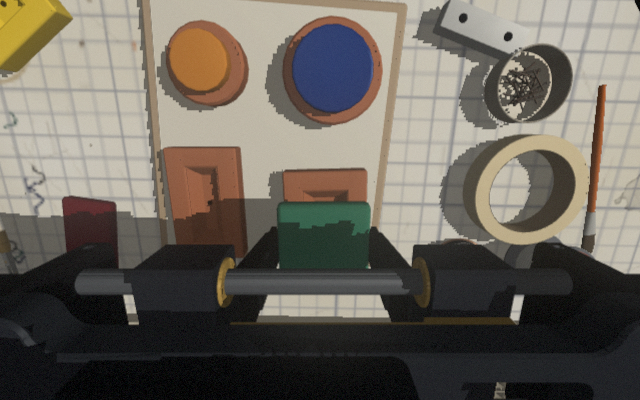

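Square at (323,235) is parallel to its mould at (325,185), offset about 1 mm. Lower it.

```bash
python3 -m crank '[[0.6,1.4,15,0,50],[0.6,1.4,35,0,50],[0.6,1.4,50,0,50],[0.6,1.4,60,0,50],[0.6,1.4,63,0,50],[0.6,1.4,63,0,50],[0.6,1.4,63,0,50]]'; python3 -m crank '[[0,0,0.7,0,50],[0,0,1.4,0,50],[0,0,2,0,50],[0,0,2,0,50],[0,0,2,0,50]]'
```

```text
t: 17.47
eef_pos: [676.9, -119.9, 58.1]
tcp_rot: [3.141, 0.0, 1.591]
ft_force: [0.5, 0.5, -0.6]
opening: 0.605
grip_force: 30.0
t: 17.88
eef_pos: [676.8, -119.7, 55.5]
tcp_rot: [3.141, 0.0, 1.592]
ft_force: [0.3, 0.1, -1.6]
opening: 0.607
grip_force: 30.0
```

```bash
python3 -m crank '[[0,-0.7,0.7,0,50],[0,-0.7,1.3,0,50],[0,-0.7,1.3,0,50],[0,-0.7,1.3,0,50]]';python3 -m crank '[[0,0,0.4,0,50],[0,0,0.8,0,50],[0,0,0.8,0,50],[0,0,0.8,0,50]]'
```

```text
t: 18.22
eef_pos: [676.0, -119.7, 54.2]
tcp_rot: [-3.142, 0.0, 1.591]
ft_force: [-0.9, 0.3, 1.3]
opening: 0.605
grip_force: 30.0
t: 18.55
eef_pos: [676.0, -119.7, 54.1]
tcp_rot: [3.141, 0.0, 1.591]
ft_force: [-4.5, 1.1, 7.9]
opening: 0.606
grip_force: 30.0
```

```bash
python3 -m crank '[[0,0,0,0,60],[0,0,0,0,65],[0,0,0,0,70],[0,0,0,0,76],[0,0,-10,0,76],[0,0,-40,0,76],[0,0,-80,0,76],[0,0,-120,0,76],[0,0,-150,0,90],[0,0,-150,0,90]]';python3 -m crank '[[-4,-25,0,2,90],[-10,-60,0,5,90],[-16,-95,0,8.6,90],[-22,-130,0,8.6,90],[-27,-165,0,8.6,90],[-32,-195,0,8.6,90],[-36,-220,0,8.6,90],[-38,-233,0,8.6,90],[-38.6,-236,0,8.6,90],[-38.6,-236,0,8.6,90]]'; python3 -m crank '[[0,0,0,0,90],[0,0,0,0,90]]'; sed -i "s/(335,240,395,290) if n in ('green','red') else //" p.py; python3 p.py
```

```text
t: 19.38
eef_pos: [678.1, -120.2, 211.2]
tcp_rot: [3.131, 0.003, 1.592]
ft_force: [1.1, -0.5, 0.2]
opening: 0.889
grip_force: 0.0
t: 20.22
eef_pos: [440.7, -163.5, 203.7]
tcp_rot: [3.141, 0.0, 1.44]
ft_force: [-0.1, 0.3, -0.3]
opening: 0.945
grip_force: 0.0
t: 20.38
eef_pos: [441.8, -163.2, 203.2]
tcp_rot: [3.141, 0.0, 1.442]
ft_force: [0.2, -0.7, 0.5]
opening: 0.945
grip_force: 0.0
[ 441.56685225 -163.05826951  203.05806126]
top amber [289. 201.] [577.7  -1.3  42.9  42.8   0.9] [577.4  -1.2  21. ]
top blue [292. 155.] [678.8  -4.9  57.4  56.6   1.2] [678.5  -4.9  28.6]
top green [345. 157.] [ 678.5 -120.6   53.5   52.8    0.8] [ 678.6 -120.6   29.2]
wrist red [323. 186.] [ 441.9 -161.4   83.6   42.2   81.7] [ 441.9 -161.7   36.7]
```

The three placed blanks read within about 2 mm of their moulds. The oblong is at image (323,186), i.e. (441.9,−161.4), turned −8.3°. Grasp across its 46 mm width.

```bash
python3 -m crank '[[1.7,0,40,0.8,80],[1.7,0,80,0.8,75],[1.7,0,120,0.8,75],[1.7,0,155,0.8,75],[1.7,0,174,0.8,75],[1.7,0,179,0.8,75],[1.7,0,179,0.8,75],[1.7,0,179,0.8,75]]'; python3 -m crank '[[0,0,0,0,38],[0,0,0,0,38],[0,0,0,0,38],[0,0,0,0,38],[0,0,0,0,38],[0,0,0,0,38]]'; python3 -m crank '[[0,0,-2,0,38],[0,0,-6,0,38],[0,0,-15,0,38],[0,0,-30,0,38],[0,0,-50,0,38],[0,0,-70,0,38],[0,0,-90,0,38],[0,0,-97,0,38],[0,0,-97,0,38]]';python3 - <<'E'
from h import *
go(569,-118.5,121,np.pi/2+0.02)
E
```

```text
t: 21.15
eef_pos: [441.6, -161.6, 24.8]
tcp_rot: [3.141, 0.0, 1.428]
ft_force: [0.3, -0.7, 0.5]
opening: 0.793
grip_force: 0.0
t: 21.65
eef_pos: [441.3, -161.6, 24.7]
tcp_rot: [3.141, 0.0, 1.427]
ft_force: [-0.2, 0.8, 7.9]
opening: 0.481
grip_force: 30.0
t: 22.4
eef_pos: [441.6, -161.8, 123.0]
tcp_rot: [3.138, 0.001, 1.427]
ft_force: [-0.5, 0.5, -0.2]
opening: 0.48
grip_force: 30.0
row [ 61.  119.9   2.   -9.4] rot [3.138e+00 1.000e-03 1.427e+00] j6 -0.35
```

```bash
python3 -m crank '[[4,8,0,-1,38],[13,25,0,-3,38],[25,49,0,-6,38],[37,73,0,-9.4,38],[49,96,0,-9.4,38],[57,112,0,-9.4,38],[60,118,0,-9.4,38],[61,120,0,-9.4,38],[61,120,0,-9.4,38],[61,120,0,-9.4,38]]'
python3 - <<'E'
from f import *
go(569,-118.5,121,np.pi/2+0.02)
c=env.read_camera('wrist');z=env.state()['eef_pos'][2]
for k in blobs(c,(165,100,20),(6,255,130),500,(260,170,390,290),3):print('red',k.min(0),k.max(0),rect(c,k,z-12.7))
for k in blobs(c,(7,90,40),(14,175,220),200,(260,120,400,260)):print('mould',k.min(0),k.max(0),rect(c,k,30))
cv2.imwrite('pics/w5.png',c['img'])
E
```

```text
t: 23.23
eef_pos: [567.7, -118.4, 120.6]
tcp_rot: [-3.14, -0.0, 1.591]
ft_force: [-0.5, -0.5, -0.4]
opening: 0.479
grip_force: 30.0
row [-0.2  1.3 -0.4  0. ] rot [-3.14  -0.     1.591] j6 -0.34
red [286 178] [359 268] [ 567.3 -103.1   44.5   57.8    1.2]
mould [289 152] [360 180] [567.7 -76.7  23.8  60.6  89.5]
```

View pics/w5.png

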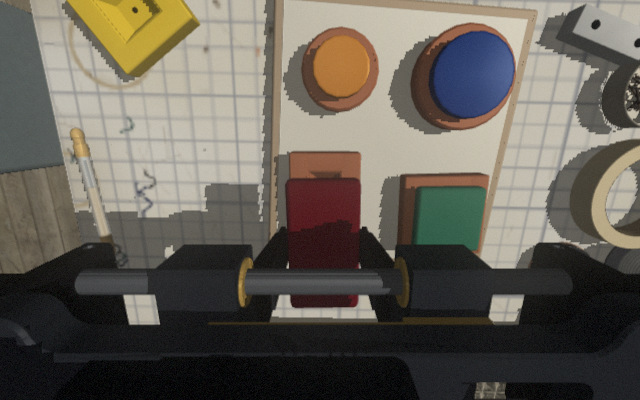

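The oblong is at (323,240), parallel over its mould at (325,165), and needs about +1 mm in y. Lower it.

```bash
python3 -m crank '[[1.2,0.4,15,0,38],[1.2,0.4,35,0,38],[1.2,0.4,50,0,38],[1.2,0.4,60,0,38],[1.2,0.4,63,0,38],[1.2,0.4,63,0,38],[1.2,0.4,63,0,38]]'; python3 -m crank '[[0,0,0.7,0,38],[0,0,1.4,0,38],[0,0,2,0,38],[0,0,2,0,38],[0,0,2,0,38]]'
```

```text
t: 23.87
eef_pos: [569.1, -117.4, 58.8]
tcp_rot: [3.141, 0.0, 1.591]
ft_force: [-0.0, -0.1, -0.4]
opening: 0.482
grip_force: 30.0
t: 24.28
eef_pos: [569.0, -117.1, 56.4]
tcp_rot: [3.141, 0.0, 1.591]
ft_force: [-0.2, 0.7, -0.2]
opening: 0.485
grip_force: 30.0
```

```bash
python3 -m crank '[[0,0,0.7,0,38],[0,0,1.3,0,38],[0,0,1.3,0,38],[0,0,1.3,0,38]]';python3 -m crank '[[0,0,0.5,0,38],[0,0,1,0,38],[0,0,1,0,38],[0,0,1,0,38]]'
```

```text
t: 24.62
eef_pos: [568.9, -117.1, 54.9]
tcp_rot: [-3.142, 0.0, 1.591]
ft_force: [0.2, -0.6, -0.1]
opening: 0.477
grip_force: 30.0
t: 24.95
eef_pos: [569.0, -117.1, 54.8]
tcp_rot: [3.141, 0.0, 1.592]
ft_force: [-2.9, 0.2, 8.8]
opening: 0.479
grip_force: 30.0
```

Contact. Release, rise, back away over the pile site and check everything.

```bash
python3 -m crank '[[0,0,0,0,46],[0,0,0,0,52],[0,0,0,0,58],[0,0,0,0,64],[0,0,-10,0,64],[0,0,-40,0,64],[0,0,-80,0,64],[0,0,-120,0,64],[0,0,-150,0,64],[0,0,-150,0,64]]';python3 -m crank '[[-10,-25,0,0,64],[-20,-55,0,0,64],[-35,-85,0,0,64],[-45,-110,0,0,64],[-50,-125,0,0,64],[-50,-125,0,0,64],[-50,-125,0,0,64],[-50,-125,0,0,64]]'
python3 - <<'E'
from f import *
c=env.read_camera('top');w=env.read_camera('side')
roi=(255,125,380,240)
for n,lo,hi in(('amber',(13,165,50),(25,255,255)),('blue',(105,80,30),(130,255,255)),('green',(60,60,30),(95,255,255)),('red',(165,100,30),(6,255,130))):
    for k in blobs(c,lo,hi,60,roi):print(n,rect(c,k,42))
for k in blobs(c,(0,60,40),(180,255,255),300,roi):print('outline',rect(c,k,30))
a=cv2.resize(c['img'][125:240,250:385],None,fx=5,fy=4,interpolation=2);cv2.imwrite('pics/tE.png',a[:,:,:])
b=cv2.resize(w['img'][180:270,290:430],None,fx=5,fy=5,interpolation=2);cv2.imwrite('pics/sE.png',b)
E
```

```text
t: 25.78
eef_pos: [570.8, -117.6, 210.7]
tcp_rot: [3.132, 0.003, 1.592]
ft_force: [-0.4, -0.7, 0.2]
opening: 0.671
grip_force: 0.0
t: 26.45
eef_pos: [445.8, -169.7, 204.2]
tcp_rot: [3.141, 0.0, 1.591]
ft_force: [-0.3, -0.3, -0.2]
opening: 0.677
grip_force: 0.0
amber [577.3  -1.4  42.4  42.9  10.4]
blue [677.5  -5.4  57.   56.2   1.2]
green [ 674.8 -119.8   52.4   51.7    0.8]
red [ 568.8 -117.7   47.    87.2    1. ]
outline [577.2  -1.1  62.4  60.   27.6]
outline [676.8  -5.5  82.1  76.7   1.1]
outline [620.7 -60.8 227.  210.6  87.1]
```

View pics/tE.png

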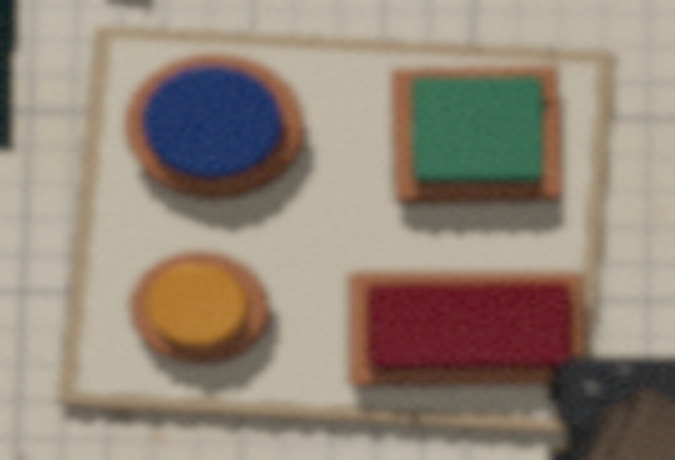

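View pics/sE.png

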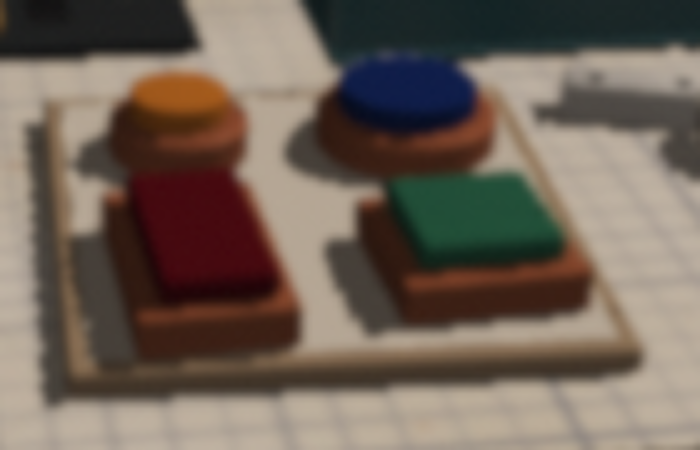

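All four blanks lie flat on their own moulds with even rims showing. The offsets are about 2–3 mm at most: oblong at (470,325), square (478,128), blue (212,122), amber (197,304). Hand it in.

```bash
python3 -c "
from cell import env
print(env.job_done())"
```

```text
the job is handed in; nothing more can be done
None
```

All four glass blanks are lying level on their own moulds, centred to within about 3 mm by the camera views, and the job was handed in at about 26.5 s of the 96 s allowed; the hand-in returned no verdict.

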